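# Set out the staining and mounting station

## Robot

A 7-joint arm with a two-finger parallel gripper is mounted at the origin on a cart in front of the work surface, level with it; the furniture and walls round the work are solid. World frame = base frame: x ahead of the robot, y to its left, z up, the work surface at z = 0. Lengths are in m, angles in rad, forces in N, time in s.
With the tool pointing down it reaches from about 0.4 to 0.925 m from the base axis. Payload 5.6 kg.
Tool frame: the origin (TCP) lies midway between the tips of the shut fingers; the grasp point (between the pads) lies manip.tcp_to_grasp behind it (manip.tcp_to_grasp is the distance from the TCP to the grasp point, in m); x points along the fingers, z is the direction in which the jaws open and shut, and the axes are right-handed (so a half turn about x gives the same grasp; the last joint's range is limited). The gripper opens to 85 mm and grips with 20 to 120 N. Pads are 22 mm wide; open, the fingers measure 114 mm over their backs; the gripper's body (76 mm by 85 mm) begins 54 mm behind the grasp point. The pads swing forward as they close: fully open they stand 13 mm farther back than shut.
Start: joints at [-1.216, 0.468, -0.012, 1.603, 0.006, 1.071, -0.056], TCP at [0.252, 0.599, 0.21] pointing down, gripper open.
Joint ranges: [-2.53, 2.53], [-0.31, 2.02], [-1.57, 1.55], [0.28, 2.44], [-1.29, 4.43], [0.15, 1.84], [-2.92, 2.92]. Speed limits (rad/s): [2.57, 2.57, 3.14, 3.14, 3.14, 3.14, 3.14].

## Interface

Orientations are given as a rotation vector (axis times angle).
In Python, from plant import manip gives the robot as it stands.
- The arm moves only by the tool apply_moves, never from a script. Its argument "targets" is a list of rows, each a list of 7 numbers: the turn, a rotation vector about the world's x, y, z in rad, then the shift along the world's x, y, z in mm, then the finger opening in mm, from 0 to 85.4. In form: [[ax, ay, az, dx, dy, dz, jaw], ...]. A call has 1 to 12 rows; each row shifts and turns the commanded pose from where the row before left it; what a row does not reach is not made up. A row lasts 1/10 s, in which the tool goes at most 50 mm and 8.59 degrees, less where a joint would pass 70% of its speed; a pose out of reach is approached as far as the arm can. A call is refused whole if a number of a shift passes 50 or a number of a turn 0.15, either way. A call with a gripper value outside its range is refused whole. The fingers move at their own pace and stop on an object; "newtons" is the grip in N (left out, the last holds). Time passes only in rows, so rows that do not move let the fingers close. It gives the time, the measured TCP pose, the force and the opening at its end, in the units of the state.
- manip.get_obs(): the state, without advancing time (a new reading comes with each control period).
- manip.camera(name): name is "side" or "top" or "wrist"; returns a dict with "img" (400x640x3 uint8, red, green, blue), "depth" (400x640 float32, m along the optical axis (not along the pixel's ray), 0 where there is no reading), "camera_matrix" (3x3 intrinsics, pixels), "k1" (the pictures are not rectified: a ray, as slopes to the right and down, at radius r is drawn at 1 + k1 r^2 times it, then the intrinsics apply), "world_from_camera" (4x4, takes a point from camera to world coordinates). Camera axes: x right, y up, looking along -z (the intrinsics and any distortion apply to the point x, -y, -z); pixel columns grow to the right and rows downward; lengths in m; the calibration is good to about 2 mm. A picture is of the moment at which its call begins.
- manip.finish_job(): hands the job in, once; it reports no verdict.
The state is a dict: "time": time; "joint_pos": joint angles; "joint_velocities": joint speeds; "effort": joint torques, N m; "tcp_pos": TCP position; "orientation": TCP orientation; "force": force on the tool from outside, world axes, zero at the start; "torque": the same for the moment, N m; "grip_width": finger opening in m.
Only numpy, scipy, OpenCV 4.12 (cv2) and the standard library are available. Lean on these libraries where they do the work, as an engineer would, in place of code of your own. Each camera call takes 0.05 s, during which the arm holds its last target. There are 200 camera calls.

## Task

Set out the slide-staining station, using the loose things on the bench right in front of you (not the stock far to the left): stand the tall dropper bottle midway between the two petri dishes, the tall white screw-cap bottle midway between the left-hand dish (your left) and the dropper bottle, and the small bottle midway between the dropper bottle and the right-hand dish, so that the five make one straight, even row. Lay the little cover-slip box flat on the middle of the closed slide box's lid; keep the bottles upright all the time and leave the loose eyepiece cap and objective case where they are.

Things in the scene. Friction and masses are not known exactly. Their poses are not given: they have to be found in the camera images.
- dropper_bottle: loose tall dark bottle with a dropper top, 54 mm diameter, 138 mm high, about 0.11 kg; round body below, shoulder narrowing up to z 92, hard collar 28 mm diameter from z 92 to 106, rubber bulb 20 mm diameter from z 106 to 138 (solid enough to grip). Origin: centre of its underside, z up. It starts in the near, middle part of the bench (like the other three things); the similar bottles far to the left at the back are stock, fixed, and not part of the job
- white_bottle: loose tall white bottle with a plain screw cap, 60 mm diameter, 135 mm high, about 0.16 kg; the cap, 35 mm diameter, spans z 104 to 135. Origin: centre of its underside, z up
- small_bottle: loose small squat bottle with a screw cap, 32 mm diameter, 68 mm high, about 0.03 kg; straight body to about z 40, shoulder up to z 54, cap 18 mm diameter from z 53 to 68. Origin: centre of its underside, z up. Another like it, far to the left beyond the slide box, is fixed and not part of the job
- coverslip_box: loose flat little square box of cover slips, 33 x 33 x 16 mm, about 0.03 kg. Origin: centre of its underside, sides along its x and y, z up
- dish_left: closed petri dish, 90 mm diameter, 14 mm high, fixed to the bench; the left one (larger y). Origin: centre of its underside. Its -y axis points along the row to the centre of the right-hand dish, 440 mm away; so the places in the row lie at 110, 220 and 330 mm along its -y axis
- dish_right: closed petri dish like the other, fixed to the bench; the right one (smaller y). Origin: centre of its underside
- slide_box: flat closed slide box, 174 (its x) x 205 (its y) x 36 mm, fixed to the bench; its lid is a flat plate with its top at z 36 and stays shut. Origin: centre of its underside
- eyepiece_cap: bystander: loose plain black round eyepiece cap, 34 mm diameter, 20 mm high, to be left where it is. Origin: centre of its underside
- objective_tube: bystander: loose cylindrical screw case of an objective, 38 mm diameter, 63 mm high, without a neck, to be left where it is. Origin: centre of its underside
Things that resemble listed ones, but are neither listed nor needed, are in the scene too. Leave any blue or orange look-alike of the dropper_bottle alone.

How it is judged:
At the end, for the whole second after the job is handed in: The three bottles stand upright and at rest on the bench within 15 mm (along and across the row) of 1/4, 1/2 and 3/4 of the way from left dish to right: white, dropper, small. The cover-slip box lies flat on the lid, within 15 mm of its middle along each side (x of white_bottle in the frame of dish_left between -0.015 and 0.015 m and y of white_bottle in the frame of dish_left between -0.125 and -0.095 m and height (world z) of white_bottle between -0.006 and 0.006 m and x of dropper_bottle in the frame of dish_left between -0.015 and 0.015 m and y of dropper_bottle in the frame of dish_left between -0.235 and -0.205 m and height (world z) of dropper_bottle between -0.006 and 0.006 m and x of small_bottle in the frame of dish_left between -0.015 and 0.015 m and y of small_bottle in the frame of dish_left between -0.345 and -0.315 m and height (world z) of small_bottle between -0.006 and 0.006 m and x of coverslip_box in the frame of slide_box between -0.015 and 0.015 m and y of coverslip_box in the frame of slide_box between -0.015 and 0.015 m and z of coverslip_box in the frame of slide_box between 0.03 and 0.042 m and angle between each of white_bottle, dropper_bottle, small_bottle, coverslip_box's own z axis and vertical below 0.1 rad and linear speed of each of white_bottle, dropper_bottle, small_bottle, coverslip_box below 0.02 m/s); the robot touches nothing.
It fails at once if a bottle is tipped by more than 0.6 rad (angle between any of white_bottle, dropper_bottle, small_bottle's own z axis and vertical above 0.6 rad).
It fails at once if the eyepiece cap or the objective case is moved by more than 20 mm (distance of any of eyepiece_cap, objective_tube from where it was at the start of the episode above 0.02 m).
It also fails if it takes over 112 s, if anything falls off the work surface, if the arm or the gripper's body presses on something with over 40 N, if the wrist force passes 120 N, or if a joint passes its speed limit or range.

## Working session

There is one attempt and no reset: what is moved stays moved. The work goes in short steps, Python scripts to look and compute and a tool call to move; the robot and the scene stay as the last step left them, time stands still between calls to the robot, and variables do not carry over. Pictures are saved under pics/ and viewed, about 12 in all and at most 16, crops included, and the job is handed in when it is done.

Besides the shell and the picture viewer there is one more tool, called after ">>>" by a JSON object that holds its "api" and its "payload", one argument or row to a line. apply_moves: Moves the arm, as the interface text tells. Its arguments: {"type":"object","properties":{"targets":{"type":"array","items":{"type":"array","items":{"type":"number"}}},"newtons":{"type":"number"}},"required":["targets"]}

```bash
ls; mkdir -p pics; cat > h.py <<'E'
import numpy as np, cv2
from plant import manip
def cam(n):
    c=manip.camera(n); np.savez(f'{n}.npz',**{k:np.asarray(v) for k,v in c.items()}); return c
def load(n): return dict(np.load(f'{n}.npz'))
def ray(c,u,v):
    K=np.array(c['camera_matrix']); k1=float(c['k1'])
    p=cv2.undistortPoints(np.array([[[u,v]]],float),K,np.array([k1,0,0,0,0]))[0,0]
    T=np.array(c['world_from_camera']); d=T[:3,:3]@np.array([p[0],-p[1],-1.]); return T[:3,3],d
def onz(c,u,v,z):
    o,d=ray(c,u,v); return o+d*(z-o[2])/d[2]
def pt(c,u,v):
    o,d=ray(c,u,v); return o+d*float(c['depth'][int(round(v)),int(round(u))])
def save(c,name,crop=None,s=1):
    im=np.array(c['img'])[:,:,::-1]
    if crop: a,b,w,h=crop; im=im[b:b+h,a:a+w]
    cv2.imwrite(f'pics/{name}.png',cv2.resize(im,None,fx=s,fy=s,interpolation=cv2.INTER_CUBIC))
E
python3 - <<'E'
from h import *
for n in['top','side']:
    c=cam(n); save(c,n+'0',s=1.25); print(n,np.round(c['world_from_camera'],3).tolist(),c['k1'])
o=manip.get_obs();print(o,manip.tcp_to_grasp)
E
```

```text
pics
top [[-0.026, 0.991, -0.129, 0.409], [-1.0, -0.026, 0.003, -0.003], [-0.0, 0.129, 0.992, 1.091], [0.0, 0.0, 0.0, 1.0]] 0.0281200446439877
side [[0.948, 0.194, -0.254, 0.212], [-0.319, 0.576, -0.753, -0.985], [-0.0, 0.794, 0.608, 0.839], [0.0, 0.0, 0.0, 1.0]] -0.03901625160643433
{'time': 0.1, 'joint_pos': array([-1.21600427,  0.46828372, -0.01158   ,  1.60358471,  0.00600989,
        1.07138941, -0.05629541]), 'joint_velocities': array([-9.73862301e-04, -1.39497645e-03, -6.93024702e-05, -5.05477034e-03,
       -1.17585764e-03, -6.04537202e-04, -9.42241010e-04]), 'effort': array([ 6.43246021e-04, -5.33519661e+01,  2.10541656e-02, -2.51965892e+01,
        1.13632117e-02,  4.22601981e-03,  2.99569513e-05]), 'tcp_pos': array([0.25166248, 0.59869753, 0.20931509]), 'orientation': array([-0.91233067,  1.3728643 ,  0.91066201]), 'force': array([-0.04135815,  0.94190813, -0.18878171]), 'torque': array([ 0.03064472,  0.02270274, -0.01809622]), 'grip_width': 0.08549838167536244} 0.0187
```

View pics/top0.png

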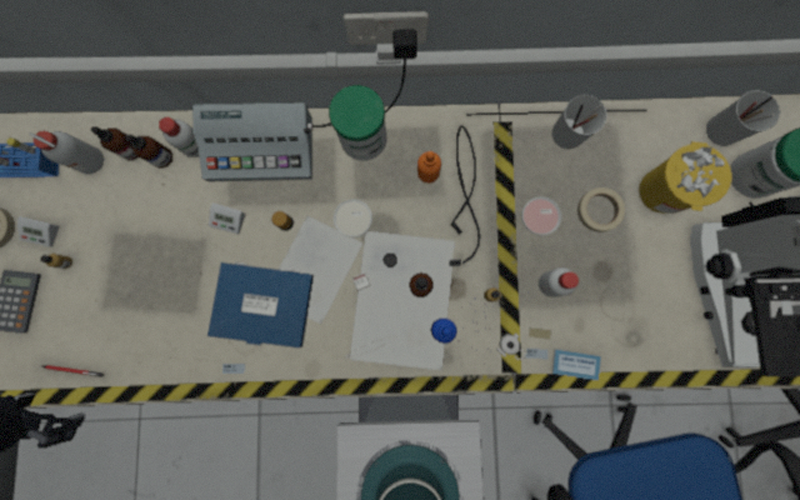

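View pics/side0.png

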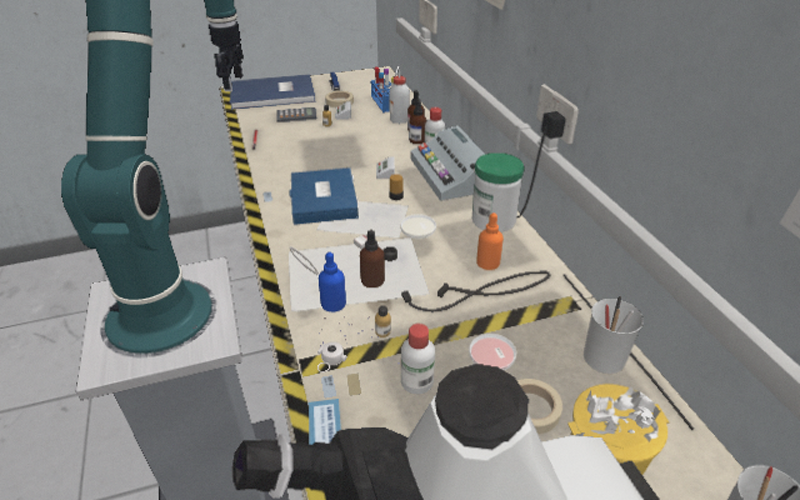

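Pictures (2 so far). Top view, in view pixels (800 wide):
- **Dropper bottle:** candidates are dark (421,285), blue (444,330), orange (429,166), and stock (115,140) and (150,150). I choose the dark one at (421,285).
- **White bottle:** candidates are red-capped (562,282) and the stock ones (175,133) and (60,150). I choose (562,282).
- **Small bottle:** candidates are (492,295) and (57,261). I choose (492,295). The white thing at (510,343) is something else.
- **Cover-slip box:** (362,283).
- **Dishes:** white (353,219) on the left, pink (541,215) on the right.
- **Slide box:** (260,304).
- **Bystanders:** cap (390,260), objective case (282,220).

```bash
python3 - <<'E'
from h import *
c=load('top'); im=c['img']; d=c['depth']; s=1.25
H,W=d.shape
# dense world points
uu,vv=np.meshgrid(np.arange(W),np.arange(H))
p=cv2.undistortPoints(np.stack([uu,vv],-1).reshape(-1,1,2).astype(float),c['camera_matrix'],np.array([float(c['k1']),0,0,0,0]))[:,0]
T=c['world_from_camera']
P=(np.c_[p[:,0],-p[:,1],-np.ones(len(p))]*d.reshape(-1,1))@T[:3,:3].T+T[:3,3]; P=P.reshape(H,W,3); np.save('P.npy',P)
def blob(name,u,v,zlo,zhi,r):
    u/=s;v/=s; m=((uu-u)**2+(vv-v)**2<r*r)&(P[...,2]>zlo)&(P[...,2]<zhi)
    q=P[m]; 
    if len(q)<3: print(name,len(q),pt(c,u,v));return
    mc=(q.min(0)+q.max(0))/2
    print(name,len(q),'mid',mc.round(3),'ext',np.ptp(q,axis=0).round(3),'zmax',q[:,2].max().round(3))
blob('dishL',353,219,.008,.03,22)
blob('dishR',541,215,.008,.03,22)
blob('dropTop',421,285,.11,.16,16)
blob('drop',421,285,.01,.16,22)
blob('blue',444,330,.01,.16,22)
blob('whiteCap',566,281,.11,.16,16)
blob('white',566,281,.01,.16,24)
blob('small',492,295,.01,.1,14)
blob('smallcap',492,295,.05,.1,14)
blob('cap',390,260,.008,.04,12)
blob('obj',282,220,.04,.1,16)
blob('cs',362,283,.008,.03,14)
blob('slide',260,304,.026,.05,60)
blob('orange',429,166,.01,.2,20)
blob('whitething',510,343,.005,.2,14)
blob('jar',357,112,.1,.3,30)
save(c,'crop0',(270,190,210,110),3.8)
E
```

```text
dishL 745 mid [0.617 0.118 0.015] ext [0.089 0.088 0.012] zmax 0.021
dishR 760 mid [ 0.611 -0.32   0.015] ext [0.089 0.09  0.014] zmax 0.022
dropTop 43 mid [ 0.456 -0.034  0.126] ext [0.015 0.016 0.029] zmax 0.14
drop 324 mid [ 0.456 -0.034  0.08 ] ext [0.054 0.052 0.12 ] zmax 0.14
blue 347 mid [ 0.357 -0.08   0.078] ext [0.052 0.054 0.122] zmax 0.139
whiteCap 189 mid [ 0.454 -0.333  0.124] ext [0.036 0.034 0.028] zmax 0.138
white 594 mid [ 0.452 -0.33   0.074] ext [0.061 0.052 0.128] zmax 0.138
small 124 mid [ 0.431 -0.194  0.042] ext [0.028 0.032 0.061] zmax 0.072
smallcap 51 mid [ 0.43  -0.195  0.061] ext [0.019 0.021 0.022] zmax 0.072
cap 41 mid [0.516 0.034 0.018] ext [0.032 0.032 0.012] zmax 0.024
obj 149 mid [0.611 0.274 0.054] ext [0.036 0.032 0.026] zmax 0.067
cs 128 mid [0.469 0.101 0.016] ext [0.037 0.037 0.012] zmax 0.022
slide 4595 mid [0.422 0.323 0.035] ext [0.195 0.227 0.017] zmax 0.043
orange 394 mid [ 0.724 -0.06   0.075] ext [0.053 0.051 0.13 ] zmax 0.14
whitething 239 mid [ 0.318 -0.232  0.018] ext [0.069 0.061 0.026] zmax 0.031
jar 1981 mid [0.829 0.083 0.148] ext [0.151 0.132 0.097] zmax 0.197
```

View pics/crop0.png

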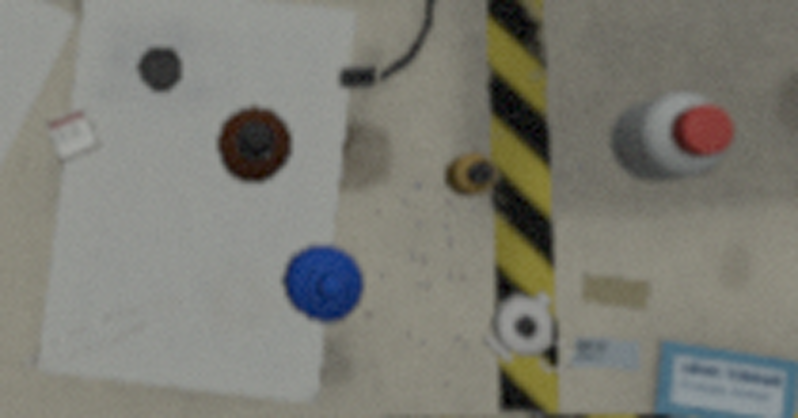

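Crop (picture 3): it confirms the choices. Dark dropper at (255,145), small amber bottle at (470,172), red-capped white bottle at (700,130), white box at (73,135). The blue bottle at (323,283) and black cap at (160,68) are to be left alone. Next I check the cable near the row, the box orientations and the tool axes.

```bash
python3 - <<'E'
from h import *
from scipy.spatial.transform import Rotation as R
c=load('top'); P=np.load('P.npy'); im=c['img'].astype(int); uu,vv=np.meshgrid(np.arange(640),np.arange(400))
print(R.from_rotvec(manip.get_obs()['orientation']).as_matrix().round(3))
# dark cable pixels near row, on table
m=(im.sum(2)<170)&(uu>340)&(uu<395)&(vv>95)&(vv<215)&(P[...,2]<.02)
q=P[m]; q=q[(abs(q[:,0]-.614)<.05)]; print('cable near row',len(q),q[np.argsort(-q[:,1])][:12].round(3).tolist(), 'zmax',q[:,2].max())
def rect(u,v,r,lo,hi,n):
    m=((uu-u)**2+(vv-v)**2<r*r)&(P[...,2]>lo)&(P[...,2]<hi)
    rr=cv2.minAreaRect((P[m][:,:2]*1000).astype(np.float32)); print(n,rr, 'zmed',np.median(P[m][:,2]))
rect(362/1.25,283/1.25,14,.012,.03,'cs')
rect(260/1.25,304/1.25,60,.026,.05,'slide')
E
```

```text
[[-0.001 -0.922  0.387]
 [-0.002  0.387  0.922]
 [-1.    -0.    -0.002]]
cable near row 84 [[0.595, -0.111, 0.017], [0.596, -0.114, 0.015], [0.601, -0.114, 0.016], [0.599, -0.114, 0.015], [0.593, -0.114, 0.011], [0.59, -0.116, 0.016], [0.598, -0.117, 0.017], [0.596, -0.117, 0.015], [0.593, -0.117, 0.014], [0.587, -0.119, 0.013], [0.593, -0.119, 0.015], [0.59, -0.119, 0.013]] zmax 0.01770478263766395
cs ((469.56890869140625, 100.36112213134766), (32.06735610961914, 31.54938507080078), 20.056612014770508) zmed 0.016476482996607533
slide ((421.85345458984375, 324.5439453125), (207.59861755371094, 177.12966918945312), 81.40277099609375) zmed 0.03633905721729769
```

>>> {"api": "apply_moves", "payload": {
  "targets": [
    [0,0,0,16,-47,0,85],
    [0,0,0,16,-47,0,85],
    [0,0,0,16,-47,0,85],
    [0,0,0,16,-47,0,85],
    [0,0,0,16,-47,0,85],
    [0,0,0,16,-47,0,85],
    [0,0,0,16,-47,0,85],
    [0,0,0,16,-47,0,85],
    [0,0,0,16,-47,0,85],
    [0,0,0,16,-47,0,85],
    [0,0,0,16,-47,0,85],
    [0,0,0,0,0,0,85]
  ],
  "newtons": 30
}}

```text
time: 1.3
tcp_pos: [0.4292, 0.076, 0.2104]
orientation: [-0.905, 1.375, 0.902]
force: [-1.1, 0.4, -0.1]
grip_width: 0.0851
```

>>> {"api": "apply_moves", "payload": {
  "targets": [
    [0,0,0,9,-37,0,85],
    [0,0,0,9,-37,0,85],
    [0,0,0,9,-36,0,85],
    [0,0,0,0,0,0,85],
    [0,0,0,0,0,0,85],
    [0,0,0,0,0,0,85]
  ]
}}

```text
time: 1.9
tcp_pos: [0.4545, -0.0263, 0.2099]
orientation: [-0.912, 1.371, 0.914]
force: [-0.3, 0.4, -0.3]
grip_width: 0.0854
```

```bash
python3 - <<'E'
from h import *
o=manip.get_obs();print(o['tcp_pos'],o['joint_pos'].round(2),o['force'])
c=cam('wrist'); save(c,'w1',s=1.25)
E
```

```text
[ 0.45448948 -0.02626249  0.20991189] [-0.39  0.13  0.41  2.08 -0.06  0.94  1.23] [-0.2779467   0.39545793 -0.33040699]
```

View pics/w1.png

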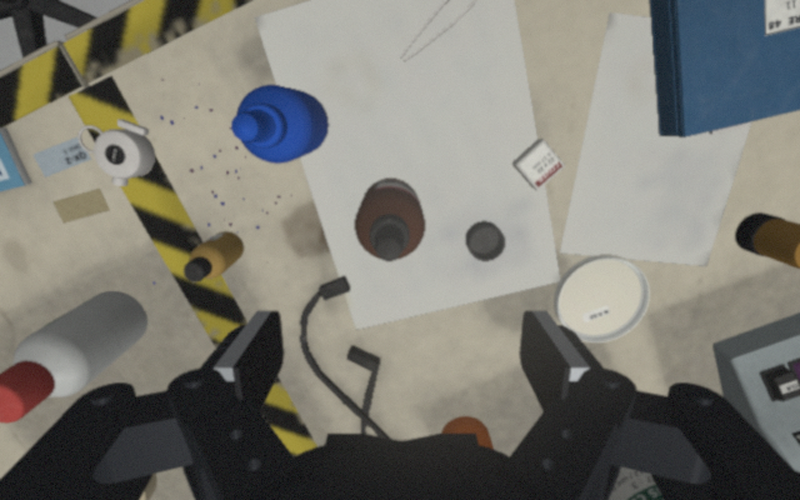

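Picture 4 (wrist): the dropper's bulb is at (390,240), centred between the fingers. The eyepiece cap at (485,240) is clear of the path. Going down to the collar.

>>> {"api": "apply_moves", "payload": {
  "targets": [
    [0,0,0,1.5,-7.5,0,85],
    [0,0,0,0,0,-30,85],
    [0,0,0,0,0,-30,85],
    [0,0,0,0,0,-30,85],
    [0,0,0,0,0,-25,85],
    [0,0,0,0,0,0,50],
    [0,0,0,0,0,0,30],
    [0,0,0,0,0,0,15],
    [0,0,0,0,0,0,10],
    [0,0,0,0,0,0,10],
    [0,0,0,0,0,0,10],
    [0,0,0,0,0,0,10]
  ],
  "newtons": 30
}}

```text
time: 3.15
tcp_pos: [0.4574, -0.0354, 0.0963]
orientation: [-0.912, 1.369, 0.91]
force: [-0.3, -0.4, 6.5]
grip_width: 0.0161
```

>>> {"api": "apply_moves", "payload": {
  "targets": [
    [0,0,0,0,0,0,10],
    [0,0,0,0,0,0,10]
  ]
}}

```text
time: 3.35
tcp_pos: [0.4574, -0.0355, 0.0963]
orientation: [-0.912, 1.369, 0.91]
force: [-1.0, -1.4, 6.6]
grip_width: 0.0164
```

```bash
python3 - <<'E'
from h import *
c=cam('side'); save(c,'s2',(200,150,200,130),4)
E
```

```text
(no output)
```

View pics/s2.png

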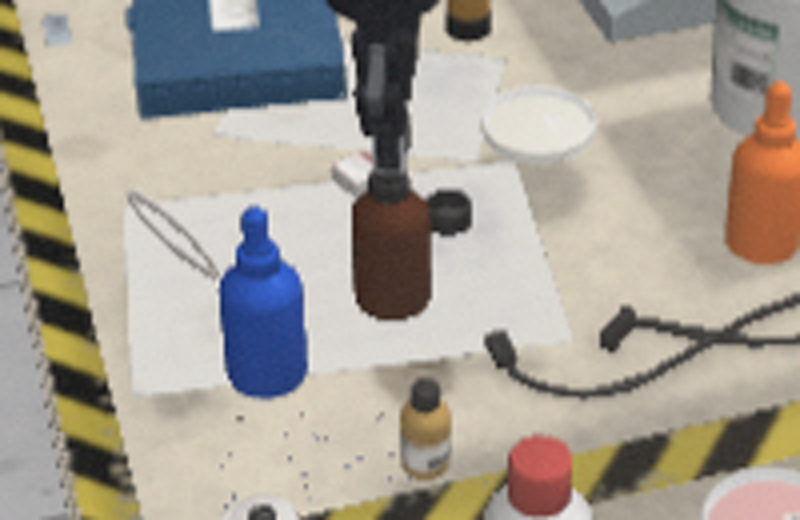

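Picture 5 (side): the fingers hold the bulb just above the collar at (390,170). The bottle is upright and the black cap is untouched. Test lift.

>>> {"api": "apply_moves", "payload": {
  "targets": [
    [0,0,0,0,0,4,10],
    [0,0,0,0,0,8,10],
    [0,0,0,0,0,15,10],
    [0,0,0,0,0,15,10],
    [0,0,0,0,0,0,10],
    [0,0,0,0,0,0,10]
  ]
}}

```text
time: 4.0
tcp_pos: [0.4564, -0.0351, 0.1373]
orientation: [-0.912, 1.371, 0.911]
force: [-0.3, 0.8, -1.3]
grip_width: 0.0162
```

```bash
python3 - <<'E'
from h import *
c=cam('side'); save(c,'s3',(200,130,200,130),3)
E
```

```text
(no output)
```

View pics/s3.png

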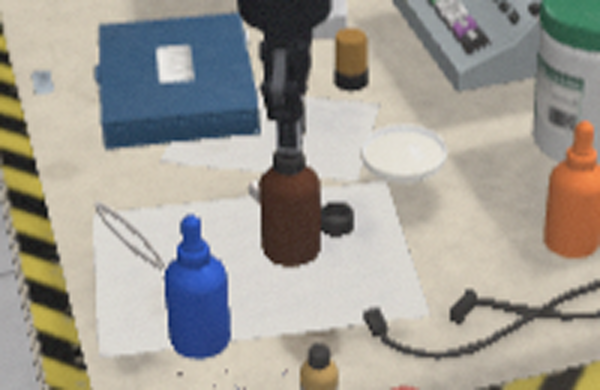

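Picture 6: the bottle is lifted and hangs upright. Carry it to (0.623, -0.091), shifted inside tolerance to stay clear of the cable plug at (0.597, -0.114).

>>> {"api": "apply_moves", "payload": {
  "targets": [
    [0,0,0,10,-3,5,10],
    [0,0,0,22,-8,0,10],
    [0,0,0,25,-8,0,10],
    [0,0,0,25,-9,0,10],
    [0,0,0,25,-9,0,10],
    [0,0,0,25,-8,0,10],
    [0,0,0,22,-8,0,10],
    [0,0,0,12,-3,0,10],
    [0,0,0,0,0,0,10],
    [0,0,0,0,0,0,10]
  ]
}}

```text
time: 5.05
tcp_pos: [0.6218, -0.0914, 0.1413]
orientation: [-0.911, 1.373, 0.912]
force: [0.2, 0.1, -1.4]
grip_width: 0.016
```

```bash
python3 - <<'E'
from h import *
print(manip.get_obs()['tcp_pos'])
c=cam('side'); save(c,'s4',(260,120,160,120),4)
E
```

```text
[ 0.62175046 -0.09138008  0.14127616]
```

View pics/s4.png

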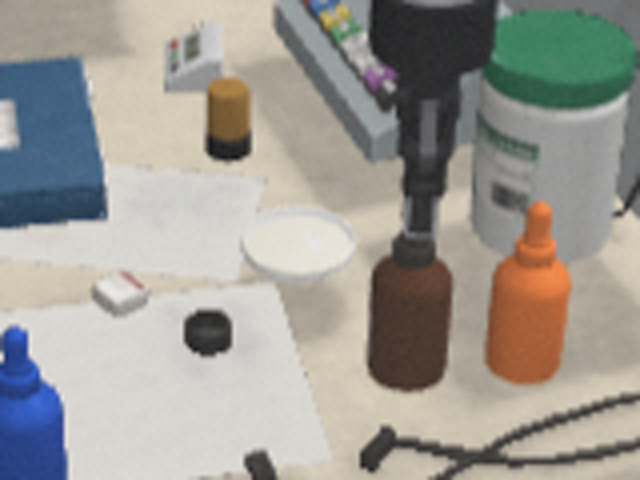

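Picture 7: upright over the spot, and the plug at (378,447) is clear. Lower and release.

>>> {"api": "apply_moves", "payload": {
  "targets": [
    [0,0,0,0,0,-12,10],
    [0,0,0,0,0,-12,10],
    [0,0,0,0,0,-10,10],
    [0,0,0,0,0,-6,10],
    [0,0,0,0,0,-3,10],
    [0,0,0,0,0,-2,10],
    [0,0,0,0,0,0,10]
  ]
}}

```text
time: 5.8
tcp_pos: [0.6224, -0.0913, 0.0971]
orientation: [-0.911, 1.371, 0.911]
force: [-0.6, -0.0, -0.9]
grip_width: 0.0161
```

>>> {"api": "apply_moves", "payload": {
  "targets": [
    [0,0,0,0,0,-1,10],
    [0,0,0,0,0,-1,10],
    [0,0,0,0,0,0,10]
  ]
}}

```text
time: 6.1
tcp_pos: [0.6233, -0.0917, 0.0964]
orientation: [-0.912, 1.37, 0.91]
force: [-0.5, -1.1, 5.1]
grip_width: 0.0156
```

>>> {"api": "apply_moves", "payload": {
  "targets": [
    [0,0,0,0,0,0,20],
    [0,0,0,0,0,0,40],
    [0,0,0,0,0,0,85],
    [0,0,0,0,0,0,85],
    [0,0,0,0,0,20,85],
    [0,0,0,0,0,45,85],
    [0,0,0,0,0,45,85],
    [0,0,0,-28,-40,0,85],
    [0,0,0,-28,-40,0,85],
    [0,0,0,-28,-40,0,85],
    [0,0,0,-28,-40,0,85],
    [0,0,0,0,0,0,85]
  ]
}}

```text
time: 7.3
tcp_pos: [0.5053, -0.2586, 0.2059]
orientation: [-0.904, 1.378, 0.901]
force: [0.9, 0.0, -0.1]
grip_width: 0.0851
```

```bash
python3 - <<'E'
from h import *
c=cam('wrist'); save(c,'w5',s=1.0); print(manip.get_obs()['tcp_pos'])
im=c['img'].astype(int); uu,vv=np.meshgrid(np.arange(640),np.arange(400)); d=c['depth']
p=cv2.undistortPoints(np.stack([uu,vv],-1).reshape(-1,1,2).astype(float),c['camera_matrix'],np.array([float(c['k1']),0,0,0,0]))[:,0]
T=np.array(c['world_from_camera'])
P=((np.c_[p[:,0],-p[:,1],-np.ones(len(p))]*d.reshape(-1,1))@T[:3,:3].T+T[:3,3]).reshape(400,640,3)
def r(n,x,y,rad,lo,hi):
    m=(np.hypot(P[...,0]-x,P[...,1]-y)<rad)&(P[...,2]>lo)&(P[...,2]<hi); q=P[m]
    if len(q)>5: print(n,len(q),((q.min(0)+q.max(0))/2).round(3),np.ptp(q,axis=0).round(3))
r('whitecaptop',.454,-.333,.03,.128,.145); r('small',.431,-.195,.03,.055,.08); r('drop',.623,-.092,.04,.11,.15)
E
```

```text
[ 0.50799151 -0.25493633  0.20565812]
whitecaptop 1706 [ 0.453 -0.335  0.133] [0.034 0.034 0.01 ]
small 343 [ 0.43  -0.197  0.064] [0.017 0.018 0.015]
drop 858 [ 0.619 -0.091  0.125] [0.021 0.02  0.03 ]
```

View pics/w5.png

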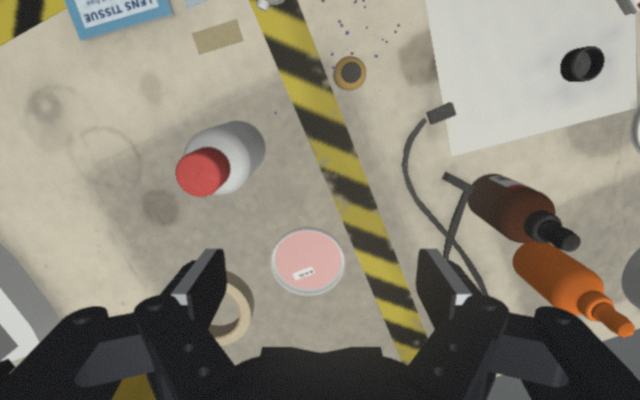

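Picture 8 (wrist): the dropper stands upright at about (0.62, -0.091). The white bottle's cap is at (205,172), measured at (0.453, -0.334). Go there and grip the cap.

>>> {"api": "apply_moves", "payload": {
  "targets": [
    [0,0,0,-28,-40,0,85],
    [0,0,0,-28,-40,0,85],
    [0,0,0,0,0,0,85],
    [0,0,0,0,0,0,85],
    [0,0,0,0,0,0,85]
  ]
}}

```text
time: 7.85
tcp_pos: [0.4558, -0.3295, 0.2049]
orientation: [-0.913, 1.37, 0.914]
force: [-0.2, 0.1, 0.1]
grip_width: 0.085
```

>>> {"api": "apply_moves", "payload": {
  "targets": [
    [0,0,0,-3,-5,0,85],
    [0,0,0,0,0,-30,85],
    [0,0,0,0,0,-30,85],
    [0,0,0,0,0,-25,85],
    [0,0,0,0,0,-12,85],
    [0,0,0,0,0,0,50],
    [0,0,0,0,0,0,30],
    [0,0,0,0,0,0,25],
    [0,0,0,0,0,0,25],
    [0,0,0,0,0,0,25],
    [0,0,0,0,0,0,25],
    [0,0,0,0,0,0,25]
  ],
  "newtons": 40
}}

```text
time: 9.05
tcp_pos: [0.4524, -0.3369, 0.1098]
orientation: [-0.913, 1.37, 0.909]
force: [-0.9, 0.8, 6.3]
grip_width: 0.0315
```

>>> {"api": "apply_moves", "payload": {
  "targets": [
    [0,0,0,0,0,4,25],
    [0,0,0,0,0,12,25],
    [0,0,0,0,0,25,25],
    [0,0,0,0,0,30,25],
    [0,0,0,5,15,9,25],
    [0,0,0,10,30,0,25],
    [0,0,0,10,30,0,25],
    [0,0,0,10,30,0,25],
    [0,0,0,3,30,0,25],
    [0,0,0,0,30,0,25],
    [0,0,0,0,30,0,25],
    [0,0,0,0,30,0,25]
  ]
}}

```text
time: 10.25
tcp_pos: [0.4891, -0.1102, 0.1889]
orientation: [-0.911, 1.371, 0.911]
force: [-0.1, -0.2, -1.8]
grip_width: 0.0314
```

>>> {"api": "apply_moves", "payload": {
  "targets": [
    [0,0,0,0,30,0,25],
    [0,0,0,0,30,0,25],
    [0,0,0,0,30,0,25],
    [0,0,0,0,20,0,25],
    [0,0,0,12,8,0,25],
    [0,0,0,25,0,0,25],
    [0,0,0,25,0,0,25],
    [0,0,0,25,0,0,25],
    [0,0,0,25,0,0,25],
    [0,0,0,12,0,0,25],
    [0,0,0,0,0,0,25],
    [0,0,0,0,0,0,25]
  ]
}}

```text
time: 11.45
tcp_pos: [0.613, 0.0059, 0.188]
orientation: [-0.911, 1.373, 0.911]
force: [-0.3, 0.0, -1.9]
grip_width: 0.0315
```

```bash
python3 - <<'E'
from h import *
o=manip.get_obs();print(o['tcp_pos'],o['force'],o['grip_width'])
c=cam('side'); save(c,'s6',(240,80,180,150),3.5)
E
```

```text
[0.6129747  0.00587195 0.18795847] [-3.05495981e-01  1.82001361e-03 -1.91263922e+00] 0.03153733833781519
```

View pics/s6.png

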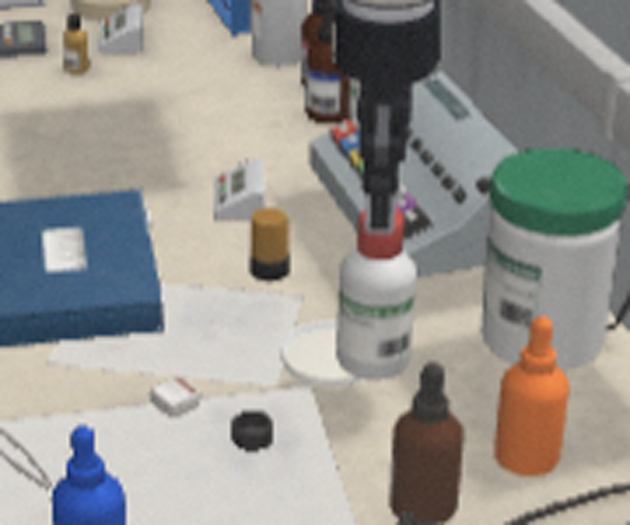

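Picture 9: the white bottle hangs upright, and the dropper is standing in place. Lower it.

>>> {"api": "apply_moves", "payload": {
  "targets": [
    [0,0,0,2,3,-20,25],
    [0,0,0,0,0,-20,25],
    [0,0,0,0,0,-18,25],
    [0,0,0,0,0,-10,25],
    [0,0,0,0,0,-5,25],
    [0,0,0,0,0,-3,25],
    [0,0,0,0,0,-2,25],
    [0,0,0,0,0,0,25]
  ]
}}

```text
time: 12.3
tcp_pos: [0.6156, 0.0097, 0.1107]
orientation: [-0.911, 1.371, 0.911]
force: [-0.2, 0.3, -1.0]
grip_width: 0.0316
```

>>> {"api": "apply_moves", "payload": {
  "targets": [
    [0,0,0,0,0,-1,25],
    [0,0,0,0,0,-1,25],
    [0,0,0,0,0,0,25]
  ]
}}

```text
time: 12.6
tcp_pos: [0.6166, 0.0097, 0.1099]
orientation: [-0.912, 1.369, 0.91]
force: [-0.8, 0.1, 6.1]
grip_width: 0.0316
```

>>> {"api": "apply_moves", "payload": {
  "targets": [
    [0,0,0,0,0,0,45],
    [0,0,0,0,0,0,85],
    [0,0,0,0,0,0,85],
    [0,0,0,0,0,20,85],
    [0,0,0,0,0,40,85],
    [0,0,0,0,0,35,85],
    [0,0,0,-31,-34,0,85],
    [0,0,0,-31,-34,0,85],
    [0,0,0,-31,-34,0,85],
    [0,0,0,-31,-34,0,85],
    [0,0,0,-31,-34,0,85],
    [0,0,0,-31,-35,0,85]
  ]
}}

```text
time: 13.8
tcp_pos: [0.428, -0.1963, 0.2033]
orientation: [-0.912, 1.371, 0.911]
force: [0.4, -1.7, -0.4]
grip_width: 0.0849
```

>>> {"api": "apply_moves", "payload": {
  "targets": [
    [0,0,0,0,0,0,85],
    [0,0,0,0,0,0,85],
    [0,0,0,0,0,0,85]
  ]
}}

```text
time: 14.1
tcp_pos: [0.4302, -0.1943, 0.2033]
orientation: [-0.913, 1.37, 0.912]
force: [0.2, 0.5, -0.1]
grip_width: 0.0853
```

```bash
cat >> h.py <<'E'
def cloud(c):
    d=np.array(c['depth']); uu,vv=np.meshgrid(np.arange(640),np.arange(400))
    p=cv2.undistortPoints(np.stack([uu,vv],-1).reshape(-1,1,2).astype(float),c['camera_matrix'],np.array([float(c['k1']),0,0,0,0]))[:,0]
    T=np.array(c['world_from_camera'])
    return ((np.c_[p[:,0],-p[:,1],-np.ones(len(p))]*d.reshape(-1,1))@T[:3,:3].T+T[:3,3]).reshape(400,640,3)
def reg(P,n,x,y,rad,lo,hi):
    m=(np.hypot(P[...,0]-x,P[...,1]-y)<rad)&(P[...,2]>lo)&(P[...,2]<hi); q=P[m]
    if len(q)>5: print(n,len(q),((q.min(0)+q.max(0))/2).round(3),np.ptp(q,axis=0).round(3))
    return q
E
python3 - <<'E'
from h import *
c=cam('wrist'); P=cloud(c); print(manip.get_obs()['tcp_pos'])
reg(P,'small',.431,-.195,.03,.055,.08); reg(P,'smallbody',.431,-.195,.03,.015,.08);q=reg(P,'drop',.62,-.092,.04,.11,.15);q=reg(P,'white',.616,.009,.03,.125,.15)
E
```

```text
[ 0.43032027 -0.19414787  0.20314119]
small 309 [ 0.429 -0.196  0.063] [0.017 0.018 0.016]
smallbody 854 [ 0.428 -0.195  0.043] [0.031 0.031 0.056]
white 1326 [0.616 0.009 0.131] [0.035 0.031 0.013]
```

>>> {"api": "apply_moves", "payload": {
  "targets": [
    [0,0,0,-1,-1,-40,85],
    [0,0,0,0,0,-40,85],
    [0,0,0,0,0,-40,85],
    [0,0,0,0,0,-35,85],
    [0,0,0,0,0,-20,85],
    [0,0,0,0,0,-6,85],
    [0,0,0,0,0,0,50],
    [0,0,0,0,0,0,30],
    [0,0,0,0,0,0,20],
    [0,0,0,0,0,0,20],
    [0,0,0,0,0,0,20],
    [0,0,0,0,0,0,20]
  ],
  "newtons": 30
}}

```text
time: 15.35
tcp_pos: [0.4296, -0.1966, 0.0237]
orientation: [-0.913, 1.369, 0.91]
force: [-1.0, 1.1, 9.7]
grip_width: 0.0247
```

>>> {"api": "apply_moves", "payload": {
  "targets": [
    [0,0,0,0,0,0,20],
    [0,0,0,0,0,5,20],
    [0,0,0,0,0,15,20],
    [0,0,0,0,0,20,20],
    [0,0,0,0,0,0,20],
    [0,0,0,0,0,0,20]
  ]
}}

```text
time: 15.95
tcp_pos: [0.4288, -0.1962, 0.0627]
orientation: [-0.912, 1.37, 0.911]
force: [-0.9, -0.3, -0.1]
grip_width: 0.02
```

```bash
python3 - <<'E'
from h import *
c=cam('side'); save(c,'s7',(240,160,140,120),4)
E
```

```text
(no output)
```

View pics/s7.png

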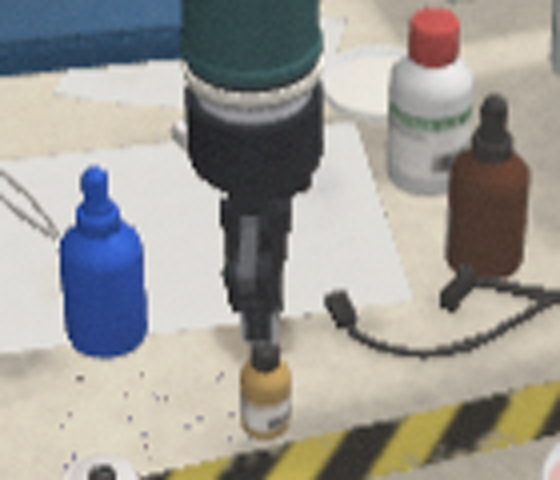

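Picture 10: the fingers slid up off the small bottle's shoulder. It is still upright at (265,395). The finger pads sit about 8 mm higher than I assumed, so I reopen and grip lower on the straight body.

>>> {"api": "apply_moves", "payload": {
  "targets": [
    [0,0,0,0,0,0,50],
    [0,0,0,0,0,0,85],
    [0,0,0,0,0,0,85],
    [0,0,0,0,0,-25,85],
    [0,0,0,0,0,-20,85],
    [0,0,0,0,0,-9,85],
    [0,0,0,0,0,0,85],
    [0,0,0,0,0,0,50],
    [0,0,0,0,0,0,30],
    [0,0,0,0,0,0,25],
    [0,0,0,0,0,0,25],
    [0,0,0,0,0,0,25]
  ],
  "newtons": 30
}}

```text
time: 17.2
tcp_pos: [0.4289, -0.1964, 0.009]
orientation: [-0.912, 1.37, 0.91]
force: [-0.8, -0.4, 5.9]
grip_width: 0.0294
```

>>> {"api": "apply_moves", "payload": {
  "targets": [
    [0,0,0,0,0,0,25],
    [0,0,0,0,0,5,25],
    [0,0,0,0,0,15,25],
    [0,0,0,0,0,20,25],
    [0,0,0,0,0,0,25],
    [0,0,0,0,0,0,25]
  ]
}}

```text
time: 17.8
tcp_pos: [0.4287, -0.1962, 0.0486]
orientation: [-0.912, 1.37, 0.911]
force: [0.5, 0.6, 0.6]
grip_width: 0.0292
```

>>> {"api": "apply_moves", "payload": {
  "targets": [
    [0,0,0,10,-1,5,25],
    [0,0,0,25,-2,0,25],
    [0,0,0,30,-3,0,25],
    [0,0,0,30,-3,0,25],
    [0,0,0,30,-3,0,25],
    [0,0,0,30,-2,0,25],
    [0,0,0,20,-2,0,25],
    [0,0,0,9,0,0,25],
    [0,0,0,0,0,0,25],
    [0,0,0,0,0,-15,25],
    [0,0,0,0,0,-15,25],
    [0,0,0,0,0,0,25]
  ]
}}

```text
time: 19.0
tcp_pos: [0.6091, -0.2114, 0.0199]
orientation: [-0.907, 1.376, 0.915]
force: [0.4, -0.1, 0.0]
grip_width: 0.0291
```

```bash
python3 - <<'E'
from h import *
print(manip.get_obs()['tcp_pos'])
c=cam('side'); save(c,'s8',(270,160,160,120),4)
E
```

```text
[ 0.60914605 -0.21142827  0.01992394]
```

View pics/s8.png

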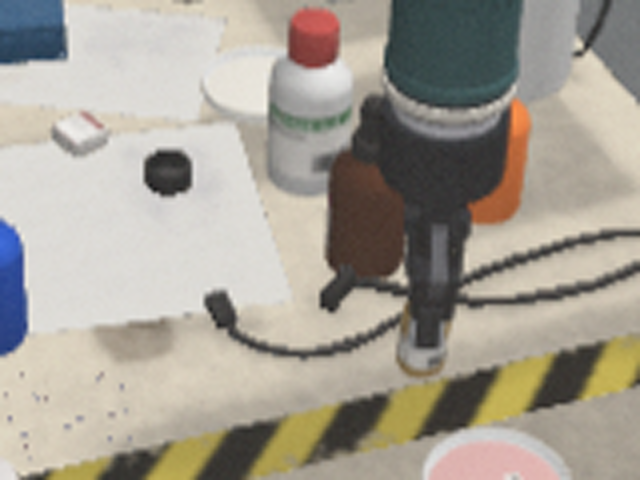

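Picture 11: the small bottle is held upright near (420,350), clear of the cable and the right dish. Set it down and release with a small opening.

>>> {"api": "apply_moves", "payload": {
  "targets": [
    [0,0,0,3,0,-6,25],
    [0,0,0,0,0,-3,25],
    [0,0,0,0,0,-2,25],
    [0,0,0,0,0,-1,25],
    [0,0,0,0,0,0,25]
  ]
}}

```text
time: 19.55
tcp_pos: [0.6153, -0.2123, 0.0112]
orientation: [-0.911, 1.372, 0.911]
force: [0.1, 0.1, 0.8]
grip_width: 0.029
```

>>> {"api": "apply_moves", "payload": {
  "targets": [
    [0,0,0,0,0,-1.5,25],
    [0,0,0,0,0,-1,25],
    [0,0,0,0,0,0,25]
  ]
}}

```text
time: 19.85
tcp_pos: [0.6157, -0.2124, 0.0091]
orientation: [-0.912, 1.371, 0.911]
force: [-0.6, -0.5, 2.1]
grip_width: 0.0292
```

>>> {"api": "apply_moves", "payload": {
  "targets": [
    [0,0,0,0,0,0,42],
    [0,0,0,0,0,0,42],
    [0,0,0,0,0,15,42],
    [0,0,0,0,0,40,42],
    [0,0,0,0,0,45,42],
    [0,0,0,0,0,45,42],
    [0,0,0,0,0,45,85],
    [0,0,-0.138,-20,40,0,85],
    [0,0,-0.138,-20,40,0,85],
    [0,0,-0.138,-20,40,0,85],
    [0,0,-0.138,-20,40,0,85],
    [0,0,-0.138,-20,40,0,85]
  ]
}}

```text
time: 21.05
tcp_pos: [0.515, -0.0119, 0.1997]
orientation: [-0.377, 1.536, 0.378]
force: [1.4, 0.8, 0.5]
grip_width: 0.0851
```

>>> {"api": "apply_moves", "payload": {
  "targets": [
    [0,0,-0.136,-20,40,0,85],
    [0,0,0,-20,40,0,85],
    [0,0,0,-6,32,0,85],
    [0,0,0,0,0,0,85],
    [0,0,0,0,0,0,85],
    [0,0,0,0,0,0,85]
  ]
}}

```text
time: 21.65
tcp_pos: [0.4717, 0.0951, 0.1993]
orientation: [-0.28, 1.552, 0.28]
force: [-1.2, -0.7, -0.5]
grip_width: 0.0852
```

```bash
python3 - <<'E'
from h import *
from scipy.spatial.transform import Rotation as R
o=manip.get_obs();print(o['tcp_pos'],R.from_rotvec(o['orientation']).as_matrix().round(3).tolist())
c=cam('wrist'); save(c,'w9'); P=cloud(c)
q=reg(P,'cs',.469,.1,.03,.012,.03); print(cv2.minAreaRect((q[:,:2]*1000).astype(np.float32)))
reg(P,'eyecap',.516,.034,.03,.012,.04)
q=reg(P,'slide',.422,.324,.16,.03,.05)
if len(q): print(cv2.minAreaRect((q[:,:2]*1000).astype(np.float32)))
c=cam('top'); P=cloud(c)
reg(P,'white',.616,.009,.03,.125,.15); reg(P,'drop',.621,-.091,.03,.11,.15); reg(P,'small',.615,-.212,.025,.055,.08)
reg(P,'small',.615,-.212,.035,.02,.08)
E
```

```text
[0.47169104 0.09510669 0.19928527] [[0.001, -0.35, 0.937], [-0.0, 0.937, 0.35], [-1.0, -0.0, 0.001]]
cs 881 [0.467 0.101 0.016] [0.041 0.041 0.008]
((466.4698791503906, 100.46548461914062), (31.69894027709961, 32.58464813232422), 20.97127914428711)
eyecap 342 [0.515 0.034 0.018] [0.034 0.034 0.011]
slide 4907 [0.436 0.241 0.035] [0.127 0.062 0.01 ]
((444.2388610839844, 224.48643493652344), (131.72360229492188, 55.19709396362305), 19.951871871948242)
white 141 [0.618 0.011 0.132] [0.032 0.032 0.013]
drop 48 [ 0.62  -0.089  0.125] [0.017 0.016 0.029]
small 38 [ 0.618 -0.21   0.065] [0.017 0.016 0.014]
small 119 [ 0.616 -0.21   0.046] [0.029 0.031 0.051]
```

View pics/w9.png

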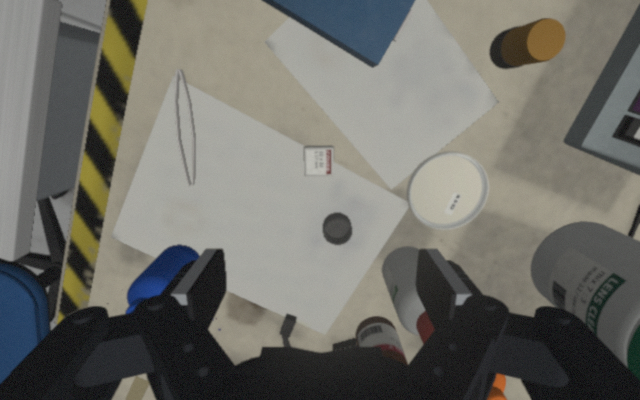

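Picture 12 (wrist): cover-slip box at (318,160), squared to the jaws. The eyepiece cap at (337,228) is out of the fingers' way. The bottles measure in place. Grip the box.

>>> {"api": "apply_moves", "payload": {
  "targets": [
    [0,0,0,-4.5,5,-30,85],
    [0,0,0,0,0,-45,85],
    [0,0,0,0,0,-45,85],
    [0,0,0,0,0,-40,85],
    [0,0,0,0,0,-25,85],
    [0,0,0,0,0,-10,85],
    [0,0,0,0,0,0,60],
    [0,0,0,0,0,0,45],
    [0,0,0,0,0,0,25],
    [0,0,0,0,0,0,25],
    [0,0,0,0,0,0,25],
    [0,0,0,0,0,0,25]
  ],
  "newtons": 30
}}

```text
time: 22.95
tcp_pos: [0.4671, 0.1016, 0.0043]
orientation: [-0.282, 1.551, 0.282]
force: [0.7, 1.1, 0.0]
grip_width: 0.025
```

>>> {"api": "apply_moves", "payload": {
  "targets": [
    [0,0,0,0,0,5,25],
    [0,0,0,0,0,15,25],
    [0,0,0,0,0,40,25],
    [0,0,0,0,0,40,25],
    [0,0,0,0,0,0,25],
    [0,0,0,0,0,0,25]
  ]
}}

```text
time: 23.55
tcp_pos: [0.4672, 0.1019, 0.1048]
orientation: [-0.281, 1.55, 0.283]
force: [-0.4, -0.5, -0.1]
grip_width: 0.0253
```

```bash
python3 - <<'E'
from h import *
c=cam('wrist'); save(c,'w10'); P=cloud(c)
q=reg(P,'cs',.469,.1,.04,.010,.05)
if len(q)>5: print(cv2.minAreaRect((q[:,:2]*1000).astype(np.float32)))
E
```

```text
cs 1563 [0.466 0.1   0.015] [0.041 0.04  0.01 ]
((466.9784851074219, 100.79786682128906), (32.53913116455078, 32.090091705322266), 21.155014038085938)
```

View pics/w10.png

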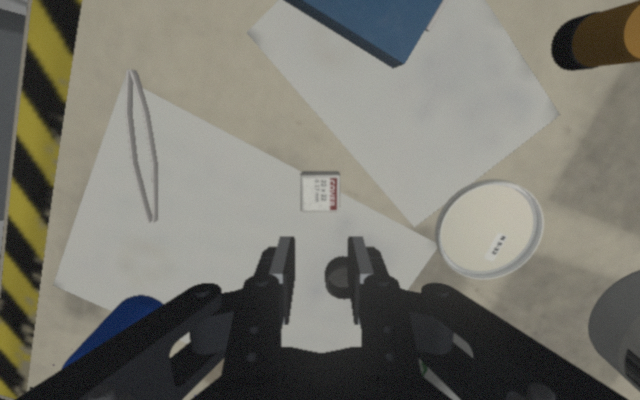

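Picture 13: the box is unmoved at (320,192), so the jaws closed just above it. The tips stand about 9 mm back at this opening. Repeat with the TCP at z ≈ -5 mm.

>>> {"api": "apply_moves", "payload": {
  "targets": [
    [0,0,0,0,-1,0,70],
    [0,0,0,0,0,-30,70],
    [0,0,0,0,0,-35,70],
    [0,0,0,0,0,-25,70],
    [0,0,0,0,0,-14,70],
    [0,0,0,0,0,-5,60],
    [0,0,0,0,0,0,45],
    [0,0,0,0,0,0,40]
  ]
}}

```text
time: 24.4
tcp_pos: [0.4674, 0.1003, -0.0046]
orientation: [-0.281, 1.551, 0.281]
force: [1.0, -0.3, -0.0]
grip_width: 0.04
```

>>> {"api": "apply_moves", "payload": {
  "targets": [
    [0,0,0,0,0,0,30],
    [0,0,0,0,0,0,25],
    [0,0,0,0,0,0,25],
    [0,0,0,0,0,0,25]
  ],
  "newtons": 30
}}

```text
time: 24.8
tcp_pos: [0.467, 0.1005, -0.0049]
orientation: [-0.282, 1.552, 0.282]
force: [1.0, -0.6, 0.5]
grip_width: 0.0255
```

>>> {"api": "apply_moves", "payload": {
  "targets": [
    [0,0,0,0,0,0,20],
    [0,0,0,0,0,0,20],
    [0,0,0,0,0,0,20]
  ]
}}

```text
time: 25.1
tcp_pos: [0.467, 0.1005, -0.0049]
orientation: [-0.281, 1.552, 0.282]
force: [-1.2, 0.3, 6.7]
grip_width: 0.0202
```

```bash
python3 - <<'E'
from h import *
c=cam('side'); save(c,'s11',(240,130,130,100),4)
E
```

```text
(no output)
```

View pics/s11.png

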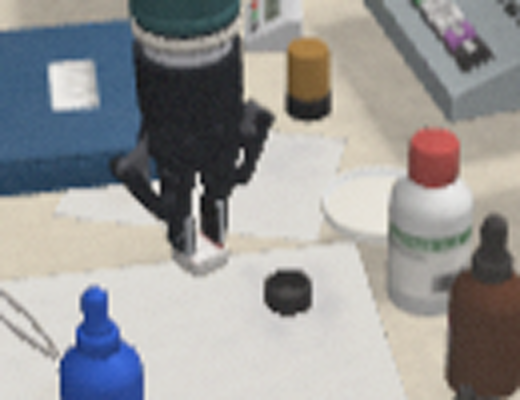

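Picture 14 (side): the finger tips at (195,240) are level with the box's top, so they sit about 20 mm above the reported TCP. Open, go lower with force checks, and close again.

>>> {"api": "apply_moves", "payload": {
  "targets": [
    [0,0,0,0,0,5,30],
    [0,0,0,0,0,0,50],
    [0,0,0,0,0,0,50],
    [0,0,0,0,0,-8,48],
    [0,0,0,0,0,-4,48],
    [0,0,0,0,0,-2,48],
    [0,0,0,0,0,0,48]
  ]
}}

```text
time: 25.85
tcp_pos: [0.4664, 0.1001, -0.0149]
orientation: [-0.282, 1.554, 0.281]
force: [0.2, 1.0, -0.0]
grip_width: 0.0482
```

>>> {"api": "apply_moves", "payload": {
  "targets": [
    [0,0,0,0,0,0,40],
    [0,0,0,0,0,0,32],
    [0,0,0,0,0,0,25],
    [0,0,0,0,0,0,25],
    [0,0,0,0,0,0,25]
  ]
}}

```text
time: 26.35
tcp_pos: [0.467, 0.1003, -0.014]
orientation: [-0.282, 1.552, 0.282]
force: [0.0, -0.0, 3.3]
grip_width: 0.0312
```

Gripped at 31 mm. Lift and check.

>>> {"api": "apply_moves", "payload": {
  "targets": [
    [0,0,0,0,0,5,25],
    [0,0,0,0,0,15,25],
    [0,0,0,0,0,35,25],
    [0,0,0,0,0,35,25],
    [0,0,0,-3,16,0,25],
    [0,0,0,-6,32,0,25],
    [0,0,0,-8,40,0,25],
    [0,0,0,-8,40,0,25],
    [0,0,0,-8,40,0,25],
    [0,0,0,-8,40,0,25],
    [0,0,0,-4,16,0,25],
    [0,0,0,0,0,0,25]
  ]
}}

```text
time: 27.55
tcp_pos: [0.4205, 0.327, 0.0756]
orientation: [-0.285, 1.552, 0.286]
force: [0.6, -0.4, -0.2]
grip_width: 0.0308
```

```bash
python3 - <<'E'
from h import *
o=manip.get_obs();print(o['tcp_pos'],o['grip_width'])
c=cam('side'); save(c,'s12',(190,100,170,130),4)
E
```

```text
[0.42047613 0.32701731 0.07563336] 0.030825672460766146
```

View pics/s12.png

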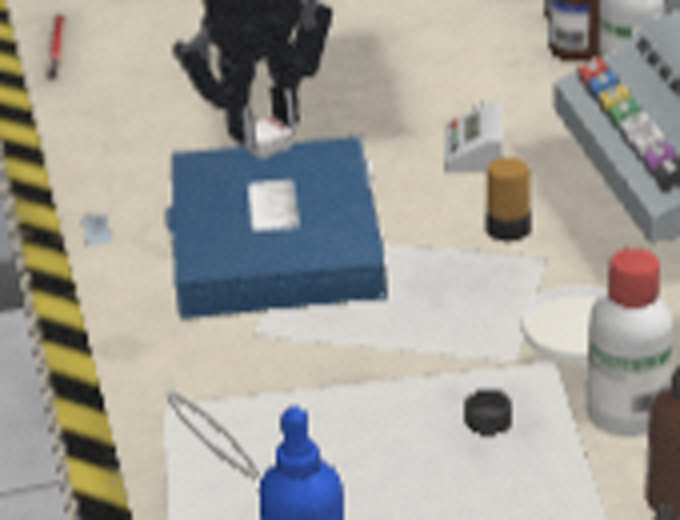

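Picture 15: box held level at (270,135), above the lid. Its underside is about 90 mm up; lower about 53 mm onto the lid.

>>> {"api": "apply_moves", "payload": {
  "targets": [
    [0,0,0,1,-2,-15,25],
    [0,0,0,0,0,-18,25],
    [0,0,0,0,0,-12,25],
    [0,0,0,0,0,-5,25],
    [0,0,0,0,0,-2,25],
    [0,0,0,0,0,0,25]
  ]
}}

```text
time: 28.2
tcp_pos: [0.4231, 0.3218, 0.0237]
orientation: [-0.281, 1.552, 0.281]
force: [0.4, 1.1, 0.1]
grip_width: 0.0313
```

>>> {"api": "apply_moves", "payload": {
  "targets": [
    [0,0,0,0,0,-1,25],
    [0,0,0,0,0,0,25]
  ]
}}

```text
time: 28.4
tcp_pos: [0.423, 0.3226, 0.0231]
orientation: [-0.281, 1.552, 0.282]
force: [-0.7, -0.2, -0.1]
grip_width: 0.0312
```

>>> {"api": "apply_moves", "payload": {
  "targets": [
    [0,0,0,0,1,-1,25],
    [0,0,0,0,0,-0.5,25],
    [0,0,0,0,0,0,25]
  ]
}}

```text
time: 28.7
tcp_pos: [0.4229, 0.3238, 0.0217]
orientation: [-0.281, 1.552, 0.282]
force: [-1.1, -0.1, 3.6]
grip_width: 0.0312
```

Contact. Release and retreat straight up, then away to the left.

>>> {"api": "apply_moves", "payload": {
  "targets": [
    [0,0,0,0,0,0,40],
    [0,0,0,0,0,0,55],
    [0,0,0,0,0,0,55],
    [0,0,0,0,0,15,55],
    [0,0,0,0,0,45,55],
    [0,0,0,0,0,45,55],
    [0,0,0,0,0,45,55],
    [0,0,0,-10,45,0,55],
    [0,0,0,-10,45,0,55],
    [0,0,0,-10,45,0,55],
    [0,0,0,-10,45,0,55],
    [0,0,0,0,0,0,55]
  ]
}}

```text
time: 29.9
tcp_pos: [0.3784, 0.5105, 0.1717]
orientation: [-0.287, 1.551, 0.292]
force: [0.0, 0.6, -0.4]
grip_width: 0.055
```

```bash
python3 - <<'E'
from h import *
c=cam('top'); P=cloud(c); save(c,'t13',(150,150,330,140),2.4)
L=np.array([.617,.118]); Rr=np.array([.611,-.32]); u=(Rr-L)/np.linalg.norm(Rr-L)
for n,a in dict(white=(.616,.009,.03,.125,.15),drop=(.621,-.09,.03,.11,.15),dropbody=(.621,-.09,.04,.02,.15),small=(.615,-.212,.025,.055,.08)).items():
    q=reg(P,n,*a); m=(q.min(0)+q.max(0))[:2]/2-L; print('  along',(m@u).round(4),'across',(m[0]*u[1]-m[1]*u[0]).round(4))
q=reg(P,'cs',.423,.323,.028,.044,.07); print(cv2.minAreaRect((q[:,:2]*1000).astype(np.float32)),np.median(q[:,2]))
q=reg(P,'slide',.422,.323,.16,.026,.05); print(cv2.minAreaRect((q[:,:2]*1000).astype(np.float32)))
reg(P,'eye',.516,.034,.03,.008,.04); reg(P,'obj',.611,.274,.03,.04,.1)
E
```

```text
white 140 [0.618 0.011 0.133] [0.031 0.031 0.013]
  along 0.1069 across -0.0024
drop 48 [ 0.62  -0.089  0.124] [0.017 0.015 0.028]
  along 0.2066 across -0.0059
dropbody 364 [ 0.62  -0.089  0.079] [0.054 0.051 0.118]
  along 0.2069 across -0.0062
small 39 [ 0.618 -0.209  0.063] [0.017 0.018 0.017]
  along 0.327 across -0.0055
cs 160 [0.424 0.324 0.051] [0.04  0.04  0.012]
((422.8811340332031, 323.3573303222656), (32.84987258911133, 35.13048553466797), 23.500688552856445) 0.0522847833936092
slide 4469 [0.422 0.324 0.038] [0.196 0.227 0.023]
((421.83306884765625, 325.03643798828125), (208.1097412109375, 176.6233673095703), 81.37796783447266)
eye 42 [0.516 0.034 0.016] [0.032 0.032 0.015]
obj 151 [0.611 0.274 0.054] [0.035 0.033 0.029]
```

View pics/t13.png

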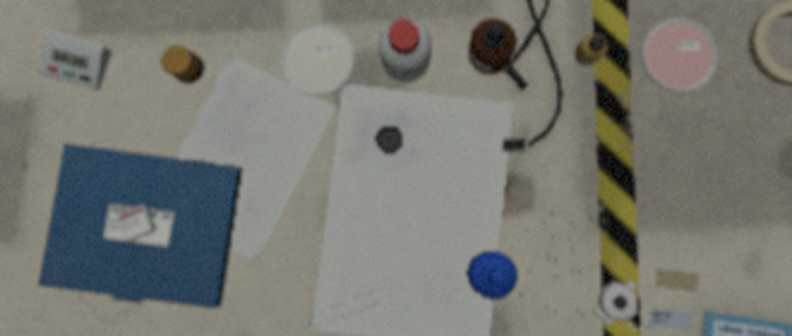

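Picture 16 (last): all four things are in place and the bystanders are unmoved. Row left to right: white cap (404,35), dropper (493,45), small (592,48). The cover-slip box is on the lid at (135,222). The dropper is only about 3 mm inside its limit along the row, so I shift it by (+3, -5) mm, still clear of the plug at (515,76).

>>> {"api": "apply_moves", "payload": {
  "targets": [
    [0,0,0,0,0,38,85],
    [0,0,0.138,18,-46,0,85],
    [0,0,0.138,18,-46,0,85],
    [0,0,0.138,18,-46,0,85],
    [0,0,0.138,18,-46,0,85],
    [0,0,0.138,18,-46,0,85],
    [0,0,0.136,18,-46,0,85],
    [0,0,0,18,-46,0,85],
    [0,0,0,18,-46,0,85],
    [0,0,0,18,-46,0,85],
    [0,0,0,18,-46,0,85],
    [0,0,0,18,-46,0,85]
  ]
}}

```text
time: 31.15
tcp_pos: [0.5803, -0.0061, 0.2103]
orientation: [-0.918, 1.368, 0.918]
force: [0.8, -0.2, -0.4]
grip_width: 0.0852
```

>>> {"api": "apply_moves", "payload": {
  "targets": [
    [0,0,0,18,-46,0,85],
    [0,0,0,18,-36,0,85],
    [0,0,0,0,0,0,85],
    [0,0,0,0,0,0,85],
    [0,0,0,0,0,0,85]
  ]
}}

```text
time: 31.65
tcp_pos: [0.6159, -0.0837, 0.2094]
orientation: [-0.919, 1.367, 0.921]
force: [0.4, 0.2, 0.3]
grip_width: 0.085
```

```bash
python3 - <<'E'
from h import *
print(manip.get_obs()['tcp_pos'])
P=cloud(cam('wrist'))
reg(P,'drop',.621,-.09,.03,.11,.15); reg(P,'dropbody',.621,-.09,.04,.02,.15); reg(P,'dishL',.617,.118,.06,.01,.025); reg(P,'dishR',.611,-.32,.06,.01,.025)
E
```

```text
[ 0.61589007 -0.08373352  0.20943588]
drop 575 [ 0.618 -0.09   0.125] [0.018 0.019 0.03 ]
dropbody 2868 [ 0.618 -0.09   0.08 ] [0.054 0.053 0.12 ]
dishL 5949 [0.615 0.118 0.015] [0.09  0.091 0.009]
dishR 4216 [ 0.61  -0.321  0.014] [0.09  0.092 0.008]
```

>>> {"api": "apply_moves", "payload": {
  "targets": [
    [0,0,0,4,-6.5,0,85],
    [0,0,0,0,0,0,85],
    [0,0,0,0,0,-30,85],
    [0,0,0,0,0,-30,85],
    [0,0,0,0,0,-30,85],
    [0,0,0,0,0,-24,85],
    [0,0,0,0,0,0,50],
    [0,0,0,0,0,0,30],
    [0,0,0,0,0,0,15],
    [0,0,0,0,0,0,10],
    [0,0,0,0,0,0,10],
    [0,0,0,0,0,0,10]
  ],
  "newtons": 30
}}

```text
time: 32.9
tcp_pos: [0.6216, -0.0913, 0.0967]
orientation: [-0.921, 1.366, 0.918]
force: [-1.1, -0.3, 5.4]
grip_width: 0.0159
```

>>> {"api": "apply_moves", "payload": {
  "targets": [
    [0,0,0,0,0,0,10],
    [0,0,0,0,0,4,10],
    [0,0,0,0,0,8,10],
    [0,0,0,0,0,0,10],
    [0,0,0,0,0,0,10]
  ]
}}

```text
time: 33.4
tcp_pos: [0.6207, -0.0908, 0.1074]
orientation: [-0.92, 1.367, 0.92]
force: [-0.3, 0.1, -1.0]
grip_width: 0.0161
```

Held and lifted. Shift and set down.

>>> {"api": "apply_moves", "payload": {
  "targets": [
    [0,0,0,1.5,-2.5,0,10],
    [0,0,0,1.5,-3,0,10],
    [0,0,0,0,0,0,10],
    [0,0,0,0,0,-5,10],
    [0,0,0,0,0,-4,10],
    [0,0,0,0,0,-2,10],
    [0,0,0,0,0,-1,10],
    [0,0,0,0,0,0,10]
  ]
}}

```text
time: 34.2
tcp_pos: [0.6248, -0.0971, 0.0968]
orientation: [-0.921, 1.366, 0.918]
force: [-1.4, 0.4, 9.2]
grip_width: 0.0158
```

>>> {"api": "apply_moves", "payload": {
  "targets": [
    [0,0,0,0,0,1,10],
    [0,0,0,0,0,0,20],
    [0,0,0,0,0,0,40],
    [0,0,0,0,0,0,85],
    [0,0,0,0,0,0,85],
    [0,0,0,0,0,20,85],
    [0,0,0,0,0,45,85],
    [0,0,0,0,0,45,85],
    [0,0,0,-40,-20,0,85],
    [0,0,0,-40,-20,0,85],
    [0,0,0,-40,-20,0,85],
    [0,0,0,0,0,0,85]
  ]
}}

```text
time: 35.4
tcp_pos: [0.4983, -0.1598, 0.2063]
orientation: [-0.913, 1.371, 0.916]
force: [0.9, 0.4, -0.6]
grip_width: 0.0851
```

```bash
cat > chk.py <<'E'
from h import *
L=np.array([.616,.118]); Rr=np.array([.6105,-.3205]); u=(Rr-L)/np.linalg.norm(Rr-L)
for k in ('wrist','top'):
    P=cloud(cam(k)); print(k)
    for n,a in dict(white=(.617,.01,.03,.125,.15),drop=(.624,-.096,.03,.11,.15),dropbody=(.624,-.096,.045,.025,.09),small=(.616,-.211,.025,.055,.08)).items():
        q=reg(P,n,*a)
        if len(q)<6: continue
        m=(q.min(0)+q.max(0))[:2]/2-L; print('  along',(m@u).round(4),'across',(m[0]*u[1]-m[1]*u[0]).round(4))
reg(P,'eye',.516,.034,.03,.008,.04); reg(P,'cs',.423,.323,.028,.044,.07)
print(manip.get_obs()['tcp_pos'])
E
python3 chk.py
```

```text
wrist
white 1643 [0.616 0.011 0.132] [0.035 0.034 0.014]
  along 0.1074 across -0.0016
dropbody 1988 [ 0.616 -0.097  0.058] [0.047 0.054 0.065]
  along 0.2147 across -0.003
small 285 [ 0.616 -0.212  0.063] [0.017 0.017 0.016]
  along 0.33 across -0.0036
top
white 141 [0.618 0.011 0.132] [0.032 0.031 0.013]
  along 0.1069 across -0.0031
drop 52 [ 0.622 -0.095  0.124] [0.016 0.018 0.028]
  along 0.2134 across -0.0089
dropbody 257 [ 0.622 -0.094  0.057] [0.053 0.051 0.065]
  along 0.2123 across -0.0091
eye 42 [0.516 0.034 0.018] [0.032 0.032 0.013]
cs 156 [0.424 0.323 0.051] [0.04  0.04  0.012]
[ 0.50338033 -0.15679745  0.2067366 ]
```

```bash
python3 -c "
from plant import manip
print(manip.finish_job(), manip.get_obs()['time'])"
```

```text
the job is handed in; nothing more can be done
the job is handed in; nothing more can be done
```

The staining station is set out and handed in at about 36 s of robot time. My last camera checks put everything inside the limits, but the hand-in reported no verdict.

| Item | Along the row from the left dish (target, ±15 mm) | Across the row (±15 mm) |
|---|---|---|
| White bottle | 107 mm (110) | −2 to −3 mm |
| Dropper bottle | 212–215 mm (220) | −9 mm (top camera) |
| Small bottle | 327–330 mm (330) | −4 to −6 mm |

- **Cover-slip box:** it lies on the slide box's lid about 2 mm from the middle. Its top is at z 52 mm, which fits it lying flat.
- **Bystanders:** the eyepiece cap was unmoved in the last check. The objective case was unmoved when last checked, before I moved the dropper a second time.
- **Dropper off the exact middle:** a cable plug lies at the ideal spot, so I stood the bottle clear of it on purpose. It was first only about 3 mm inside the limit, so I gripped it again and moved it about 5 mm further along.
- **Failed grasps:** the first grip on the small bottle slid off its shoulder, and two grips on the cover-slip box closed above it. Lower grips worked, and no bottle tipped.
- **Camera disagreement:** the top and wrist cameras differ by 1 to 3 mm. The exception is the last wrist view of the dropper, which was partly cut off and read −3 mm across. I relied on the top camera there.

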